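# Clear a forgotten spanner from a gear unit, shut its inspection cover and lock it

### The job

Someone left a spanner lying across the open inspection hatch of the green gear unit. Lay it flat in the blue tray, then swing the cover fully shut, and then turn the black quarter-turn fastener on the cover clockwise until it drops into its locked position (bar pointing at the green mark). Leave the other things on the bench where they are.

Things in the scene. Friction and masses are not known exactly. Their poses are not given: they have to be found in the camera images.
- gearbox: Green cast gear unit, fixed. Housing 170 (x) x 160 (y) x 100 mm high, open top, walls 10 mm; foot 220 x 210 x 12 mm; 22 mm shaft juts 85 mm from its +x side at 50 mm height. Origin: centre of underside, z up. The cover's hinge runs along the top of its +y side. A 10 mm rib runs along x at y = +40 mm, level with the rim; elsewhere the opening is free to 25 mm below the rim at least.
- lid (a joint): Cover hinge, rad: 0 = shut flat on the rim, 1.57 = upright over the hinge, limit 1.8; starts at 1.4 to 1.7. Stiff: stays where left, up to 4 N at the free edge moves it. Aluminium cover: 170 mm along the hinge, 165 mm from hinge to free edge, 8 mm thick. Shut, it spans from the unit's +y side to 5 mm past its -y side, top face at 108 mm.
- lid_hinge (a point): Middle of the hinge axis (gear unit frame: x 0, y +80, z 100 mm), in the plane of the cover's inner face. Turns with the cover: x along the hinge, as the gear unit's x; -y from hinge to free edge; z is the normal of the outer face.
- lid_edge (a point): Middle of the cover's free edge, on the outer (upper when shut) face, 165 mm from the hinge.
- latch (a joint): Quarter-turn fastener on the cover, rad: 0 = unlocked (start), bar along the hinge, white end at the red mark; 1.57 = locked, white end at the green mark by the free edge, end stop. Grows clockwise seen from above the shut cover. A spring cam resists with 0.09 N m at most; let go below 0.7 it springs back to 0, past about 0.9 it is drawn on into its detent at 1.57. The grip sinks 4 mm on the way.
- latch_grip (a point): Centre of the fastener's grip bar, on its turning axis, 115 mm from the hinge, 26 mm above the cover's outer face (4 mm lower when locked). Black bar 44 x 14 x 30 mm high (15 mm above and below this point; a 32 mm disc under it). x: along the bar to the white end; z: turning axis, away from the cover.
- spanner: Loose steel double-ended spanner, 160 mm long (its x), 8 mm thick, shank 14 mm wide, heads 30 mm wide; about 0.14 kg. Origin: centre of its underside, at its centre of mass, z up. It starts lying level on the rim and the rib of the gear unit, square to the hinge within about 10 degrees, and keeps the cover from shutting.
- tray: Blue open tray fixed to the bench, 280 (its x) x 150 (its y) x 30 mm high, walls and floor 5 mm; inside 270 x 140 mm. Origin: centre of its underside, z up.
- oil_bottle: Yellow bottle, 52 mm diameter, 150 mm high, loose. Origin: centre of underside. Bystander.
- v_block: Steel V-block 60 x 45 x 42 mm, loose. Origin: centre of underside. Bystander.
- indicator: Dial indicator on a black magnetic foot (55 x 60 x 55 mm) with a red jointed arm, 200 mm high overall, loose. Origin: centre of underside. Bystander.
- file: File with a wooden handle lying on the bench, 260 mm long (its x), 26 mm high, loose. Bystander.
Mind the look-alikes: they are no part of the job. Of the things like the spanner, leave any that is purple; of the rest the larger one is meant.

How it is judged:
On the way, in this order (a step that is already met when the one before it is completed fails the run):
1. the spanner lies flat in the tray, let go (x of spanner in the frame of tray between -0.12 and 0.12 m and y of spanner in the frame of tray between -0.065 and 0.065 m and z of spanner in the frame of tray below 0.012 m and angle between spanner's own z axis and vertical below 0.12 rad and linear speed of spanner below 0.03 m/s and contact force between the fingers and spanner below 0.1 N), for 0.2 s.
2. the cover is fully shut with the fastener still unlocked (value of joint lid below 0.03 rad and value of joint latch below 0.4 rad), for 0.2 s.
3. the fastener has dropped into its locked detent (value of joint latch above 1.47 rad and value of joint lid below 0.03 rad), for 0.2 s.
At the end, for the whole second after the job is handed in: The spanner lies flat and at rest on the tray's floor, inside its walls; the cover is shut (within 0.03 rad, about 5 mm at its free edge); the fastener rests in its locked detent (beyond 1.47 rad) (all of step 3 and x of spanner in the frame of tray between -0.12 and 0.12 m and y of spanner in the frame of tray between -0.065 and 0.065 m and z of spanner in the frame of tray below 0.012 m and angle between spanner's own z axis and vertical below 0.12 rad and linear speed of spanner below 0.03 m/s and velocity of joint latch below 0.1 rad/s); the robot touches nothing.
It fails at once if the oil bottle is shifted by more than 30 mm (distance of oil_bottle from where it was at the start of the episode above 0.03 m).
It fails at once if the V-block is shifted by more than 30 mm (distance of v_block from where it was at the start of the episode above 0.03 m).
It fails at once if the dial indicator is shifted by more than 30 mm (distance of indicator from where it was at the start of the episode above 0.03 m).
It fails at once if the file is shifted by more than 30 mm (distance of file from where it was at the start of the episode above 0.03 m).
It also fails if it takes over 72 s, if anything falls off the work surface, if the arm or the gripper's body presses on something with over 40 N, if the wrist force passes 120 N, or if a joint passes its speed limit or range.

### The arm

A 6-joint arm with a two-finger parallel gripper is mounted at the origin on the work surface. World frame = base frame: x ahead of the robot, y to its left, z up, the work surface at z = 0. Lengths are in m, angles in rad, forces in N, time in s.
With the tool pointing down it reaches from about 0.25 to 0.775 m from the base axis. Payload 4 kg.
Tool frame: the origin (TCP) lies at the very end of the fingers, on their centre line; the grasp point (between the pads) lies hold_point_z behind it (hold_point_z is the distance from the TCP to the grasp point, in m); z points along the fingers, y is the direction in which the jaws open and shut (so a half turn about z gives the same grasp; the last joint's range is limited). The gripper opens to 94 mm and grips with 3 to 60 N. Pads are 16 mm wide; open, the fingers measure 119 mm over their backs; the gripper's body (75 mm by 177 mm) begins 78 mm behind the grasp point.
Start: joints at [1.084, 0.087, 1.371, -0, 1.684, -0.103], TCP at [0.206, 0.51, 0.17] pointing down, gripper open.
Joint ranges: [-3.1, 3.1], [-0.76, 2.03], [0.27, 2.55], [-1.08, 4.22], [0.17, 2.65], [-2.57, 2.57]. Speed limits (rad/s): [2.79, 2.79, 3.14, 3.14, 3.14, 3.14].

### API

Orientations are given as [roll, pitch, yaw] about the fixed x, y, z axes, in that order (R = Rz(yaw) Ry(pitch) Rx(roll)).
In Python, from bench import * gives the robot as it stands.
- The arm moves only by the tool step_arm, never from a script. Its argument "increments" is text: rows parted by semicolons, each of 6 numbers parted by spaces: the shift along the tool's x, y, z in cm, then the turn, a rotation vector about the tool's x, y, z in rad. A call has 1 to 5 rows; each row shifts and turns the commanded pose from where the row before left it, along the tool's axes as they then stand; what a row does not reach is not made up. A row lasts 1/10 s, in which the tool goes at most 50 mm and 8.59 degrees, less where a joint would pass 70% of its speed; a pose out of reach is approached as far as the arm can. A call is refused whole if a number of a shift passes 5 or a number of a turn 0.15, either way. A call with a gripper value outside its range is refused whole. "claw" is the gripper's target within -1 to 1 (shut at 1, half-way at 0, fully open at -1), set as the call begins (left out, the last holds). The fingers move at their own pace and stop on an object; the grip force is fixed at half the most. Time passes only in rows, so rows that do not move let the fingers close. It gives the time, the measured TCP pose, the force and the opening at its end, in the units of the state.
- get_obs(): the state, without advancing time (a new reading comes with each control period).
- snapshot(name): name is "side" or "top" or "wrist"; returns the picture (384x512x3 uint8, red, green, blue); there is no depth.
- calibration(name): a dict with "camera_matrix" (3x3 intrinsics, pixels), "eye" and "orientation" of the camera in the world; the wrist camera has in their place "tool_from_camera" (4x4, takes a point from camera to tool coordinates, whose origin is the TCP and whose axes are the flange's). Camera axes: x right, y up, looking along -z (the intrinsics and any distortion apply to the point x, -y, -z); pixel columns grow to the right and rows downward; lengths in m; the calibration is good to about 2 mm. A picture is of the moment at which its call begins: read the wrist's pose just before it. calibration takes no time and is no camera call.
- close_job(): hands the job in, once; it reports no verdict.
The state is a dict: "time": time; "joint_positions": joint angles; "qvel": joint speeds; "joint_torque": joint torques, N m; "tool_pos": TCP position; "ee_rot": TCP orientation; "wrist_force": force on the tool from outside, world axes, zero at the start; "wrist_torque": the same for the moment, N m; "width": finger opening in m.
Only numpy, scipy, OpenCV 4.12 (cv2) and the standard library are available. Lean on these libraries where they do the work, as an engineer would, in place of code of your own. Each camera call takes 0.05 s, during which the arm holds its last target. There are 200 camera calls.

## Working session

There is one attempt and no reset: what is moved stays moved. The work goes in short steps, Python scripts to look and compute and a tool call to move; the robot and the scene stay as the last step left them, time stands still between calls to the robot, and variables do not carry over. Pictures are saved under pics/ and viewed, about 8 in all and at most 12, crops included, and the job is handed in when it is done.

Besides the shell and the picture viewer there is one more tool, called after "Emit:" as name(argument=value, ...), one argument or row to a line, values as JSON. step_arm: Moves the arm, as the interface text tells. Its arguments: {"type":"object","properties":{"increments":{"type":"string"},"claw":{"type":"number"}},"required":["increments"]}

```bash
mkdir -p pics; ls; python3 - <<'E'
from bench import *
import cv2,numpy as np
o=get_obs();print(o)
for n in("side","top","wrist"):
    c=calibration(n);print(n,c)
    cv2.imwrite(f"pics/{n}0.png",cv2.cvtColor(snapshot(n),cv2.COLOR_RGB2BGR))
a=cv2.imread("pics/side0.png");b=cv2.imread("pics/top0.png")
cv2.imwrite("pics/top0x.png",cv2.resize(b,(800,600),interpolation=cv2.INTER_CUBIC))
cv2.imwrite("pics/side0x.png",cv2.resize(a,(800,600),interpolation=cv2.INTER_CUBIC))
E
```

```text
pics
{'time': 0.0, 'joint_positions': array([ 1.08392797e+00,  8.79754185e-02,  1.37224435e+00, -5.32267765e-05,
        1.68358544e+00, -1.03088217e-01]), 'qvel': array([-0.00011747, -0.00154029, -0.00075942,  0.00039733,  0.0005192 ,
       -0.00063642]), 'joint_torque': array([-6.75775882e-04, -3.40203452e+01, -3.02416849e+01,  7.17112608e-02,
        3.31567973e-02, -1.90738979e-04]), 'tool_pos': array([0.2056596 , 0.50942971, 0.16859813]), 'ee_rot': array([-3.13938641e+00, -1.75062707e-04,  2.75780639e+00]), 'wrist_force': array([-0.37856703, -0.4982848 ,  1.02759063]), 'wrist_torque': array([ 0.00672147,  0.02072679, -0.0800447 ]), 'width': 0.09348455396191184}
side {'camera_matrix': array([[482.04709901,   0.        , 256.28294473],
       [  0.        , 482.04709901, 192.48310838],
       [  0.        ,   0.        ,   1.        ]]), 'eye': array([ 0.37573103, -0.93483479,  1.05363545]), 'orientation': array([ 0.78429964, -0.01597092, -0.09924272])}
top {'camera_matrix': array([[375.84256828,   0.        , 259.44271777],
       [  0.        , 375.84256828, 192.97322553],
       [  0.        ,   0.        ,   1.        ]]), 'eye': array([0.34532753, 0.02576465, 1.1676867 ]), 'orientation': array([ 0.14870572, -0.01495263, -1.57027351])}
wrist {'camera_matrix': array([[325.23403682,   0.        , 257.01632729],
       [  0.        , 325.23403682, 190.41648815],
       [  0.        ,   0.        ,   1.        ]]), 'tool_from_camera': array([[-1.92482024e-04,  9.66224388e-01,  2.57702146e-01,
         7.51479755e-02],
       [ 9.99999980e-01,  1.99747656e-04, -2.01409722e-06,
        -9.90705825e-05],
       [-5.34214695e-05,  2.57702140e-01, -9.66224407e-01,
        -2.15543310e-01],
       [ 0.00000000e+00,  0.00000000e+00,  0.00000000e+00,
         1.00000000e+00]])}
```

View pics/top0x.png

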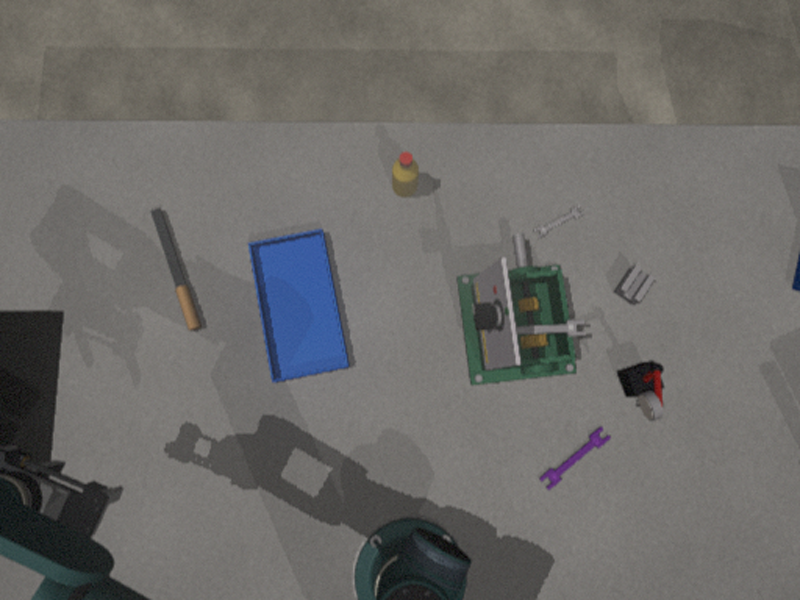

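View pics/side0x.png

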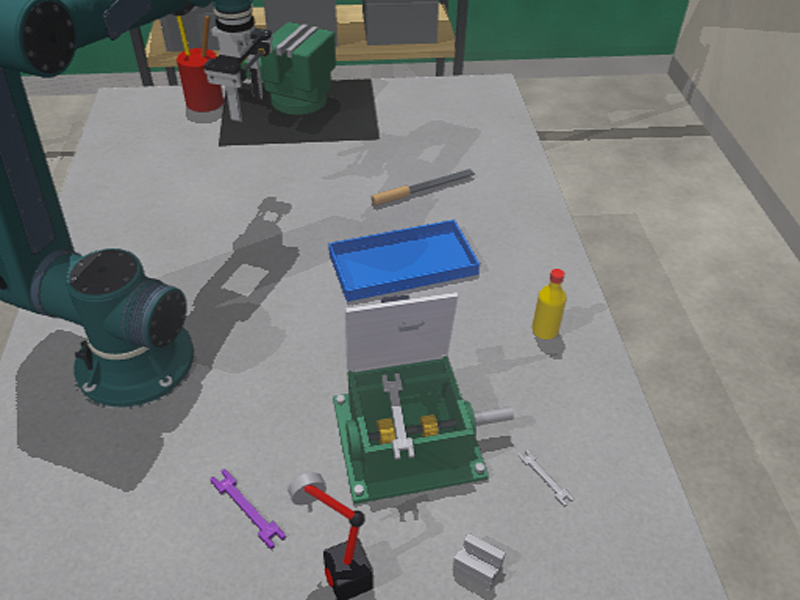

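The top view shows the gear unit at about (520,325) of 800x600, with the spanner across it from (520,330) to (590,330). The tray is at (300,305) and the purple look-alike at (575,458); the small grey one is at (560,222). The side view shows the cover upright and the spanner's heads at (392,382) and (402,450). I'll take an enlarged crop of both views.

```bash
cat > h.py <<'E'
from bench import *
import numpy as np,cv2
from scipy.spatial.transform import Rotation as R
from scipy.optimize import least_squares
def cam(n,tp=None,tr=None):
    c=calibration(n);K=c["camera_matrix"]
    if n!="wrist": return K,R.from_euler("xyz",c["orientation"]).as_matrix(),np.array(c["eye"])
    T=c["tool_from_camera"];Rt=R.from_euler("xyz",tr).as_matrix()
    return K,Rt@T[:3,:3],Rt@T[:3,3]+tp
def proj(C,p):
    K,Rc,e=C;q=(np.atleast_2d(p)-e)@Rc*[1,-1,-1];q=q@K.T
    return q[:,:2]/q[:,2:]
def ray(C,uv):
    K,Rc,e=C;d=np.linalg.solve(K,[uv[0],uv[1],1])*[1,-1,-1];return e,Rc@d
def onz(C,uv,z):
    e,d=ray(C,uv);return e+d*(z-e[2])/d[2]
def tri(C1,u1,C2,u2):
    e1,d1=ray(C1,u1);e2,d2=ray(C2,u2)
    s=np.linalg.lstsq(np.c_[d1,-d2],e2-e1,rcond=None)[0]
    a,b=e1+s[0]*d1,e2+s[1]*d2;return (a+b)/2,np.linalg.norm(a-b)
E
python3 - <<'E'
import cv2,numpy as np
a=cv2.imread("pics/top0.png")[145:275,288:388];b=cv2.imread("pics/side0.png")[185:315,210:310]
cv2.imwrite("pics/crop0.png",cv2.resize(np.hstack([a,b]),None,fx=4,fy=4,interpolation=cv2.INTER_CUBIC))
E
```

```text
(no output)
```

View pics/crop0.png

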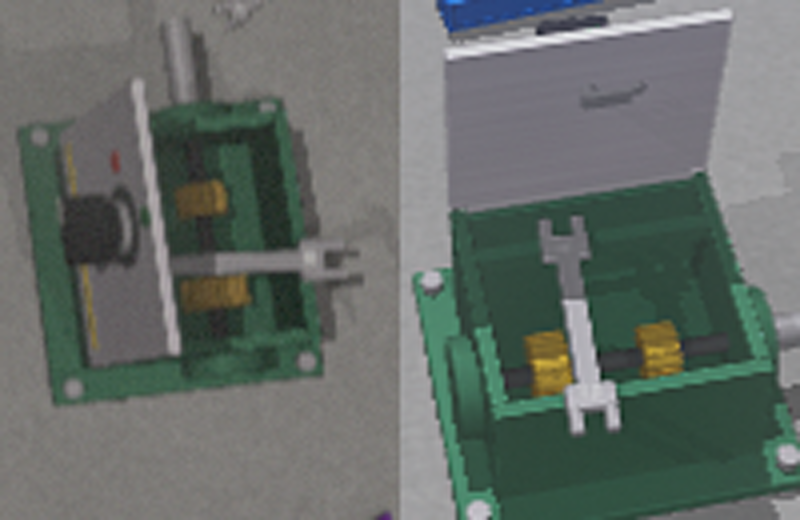

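```bash
python3 - <<'E'
from h import *
T,S=cam("top"),cam("side")
t=lambda u,v:np.array([288+u/4,145+v/4]); s=lambda u,v:np.array([210+(u-400)/4,185+v/4])
def g2w(q,p): return np.c_[R.from_euler("z",q[2]).apply(np.atleast_2d(p))+[q[0],q[1],0]]
TO=[((110,105,12),t(18,128)),((110,-105,12),t(282,98)),((-110,-105,12),t(322,375)),((-110,105,12),t(55,405))]
SO=[((-85,-80,100),s(499,415)),((85,-80,100),s(776,368)),((-85,80,100),s(452,212)),((85,80,100),s(706,176)),((-110,105,12),s(413,275))]
def lid(th,x,r,n): # r from hinge, n outward normal
    return np.array([x,80-r*np.cos(th)+n*np.sin(th)*1,100+r*np.sin(th)+n*np.cos(th)])
def f(q):
    o=[]
    for C,L in((T,TO),(S,SO)):
        for p,u in L:o+=list(proj(C,g2w(q,np.array(p)/1000))[0]-u)
    for x,u in((-85,s(447,60)),(85,s(729,20))): o+=list(proj(S,g2w(q,lid(q[3],x,165,0)/1000))[0]-u)
    return o
r=least_squares(f,[.5,-.15,0,1.5],loss="soft_l1");q=r.x;print("gear",q,"\n",np.round(r.fun,1))
# lid normal check: shut th=0 -> r goes -y, n up; upright: n towards +y
# spanner: x,y,z,yaw
P=[(S,(-80,0,8),s(563,220)),(S,(80,0,8),s(594,431)),(T,(80,0,8),t(357,266)),(T,(0,0,8),t(237,262))]
def h(w):
    o=[]
    for C,p,u in P:
        d=proj(C,R.from_euler("z",w[3]).apply(np.array(p)/1000)+w[:3])[0]-u
        if p[0]==0: d[0]=0
        o+=list(d)
    return o
r2=least_squares(h,[q[0],q[1],.1,-1.5]);print("spanner",r2.x,np.round(r2.fun,1))
c,sn=np.cos(q[2]),np.sin(q[2]);d=r2.x[:2]-q[:2];print("in gear",np.array([[c,sn],[-sn,c]])@d)
# tray rim outer corners top view (800 px): 
tp=[((140,75),(249,243)),((140,-75),(324,231)),((-140,-75),(350,367)),((-140,75),(273,382))]
sp=[((140,-75),(479,271)),((140,75),(456,222)),((-140,75),(329,242))]
def k(w):
    o=[]
    for p,u in tp:o+=list(proj(T,g2w(w,[[p[0]/1e3,p[1]/1e3,.03]])[0])[0]-np.array(u)*.64)
    for p,u in sp[1:]:o+=list(proj(S,g2w(w,[[p[0]/1e3,p[1]/1e3,.03]])[0])[0]-np.array(u)*.64)
    return o
r3=least_squares(k,[.5,.25,0],loss="soft_l1");print("tray",r3.x,np.round(r3.fun,1))
ob=get_obs();
E
```

```text
gear [ 0.47599345 -0.21278174  0.11684383  1.41440311] 
 [ 0.2 -1.1  0.2 -1.   1.2 -0.5  0.2  0.  -1.2  0.8 -0.2  0.1 -0.9 -0.6
 -0.  -1.8 -0.6 -1.1 -0.2  0.1  1.3 -0.3]
spanner [ 0.45415968 -0.24425806  0.10196104 -1.56266076] [-0.  -0.6 -0.9  0.7 -0.1 -1.1  0.   0. ]
in gear [-0.02535435 -0.02871637]
tray [0.51103144 0.21635176 0.19419111] [ 0.6 -0.6  0.4 -1.7 -0.1 -0.  -0.3  0.1 -1.  -1.7 -1.   0.3]
```

Emit:
step_arm(
  increments="0 0 -3 0 0 0.14; 0 0 -3 0 0 0.14; 0 0 -3 0 0 0.14; 0 0 -3 0 0 0.14; 0 0 -2 0 0 0.14",
  claw=0,
)

```text
time: 0.65
tool_pos: [0.2061, 0.5102, 0.312]
ee_rot: [3.14, -0.001, 2.052]
wrist_force: [0.5, 0.5, -0.6]
width: 0.0576
```

Emit:
step_arm(
  increments="0 0 0 0 0 0.14; 0 0 0 0 0 0.14; 0 0 0 0 0 0.14; 0 0 0 0 0 0.06; 0 0 0 0 0 0",
)

```text
time: 1.15
tool_pos: [0.2059, 0.5099, 0.3093]
ee_rot: [-3.141, 0.001, 1.578]
wrist_force: [0.2, -1.1, -0.6]
width: 0.0472
```

Emit:
step_arm(
  increments="-4.5 1.5 0 0 0 0; -4.5 1.5 0 0 0 0; -4.5 1.5 0 0 0 0; -4.5 1.5 0 0 0 0; -4.5 1.5 0 0 0 0",
)

```text
time: 1.65
tool_pos: [0.2825, 0.2838, 0.3096]
ee_rot: [3.141, 0.0, 1.58]
wrist_force: [0.4, 0.2, 0.1]
width: 0.0468
```

Emit:
step_arm(
  increments="-4.5 1.5 0 0 0 0; -4.5 1.5 0 0 0 0; -4.5 1.5 0 0 0 0; -4.5 1.5 0 0 0 0; -4.5 1.5 0 0 0 0",
)

```text
time: 2.15
tool_pos: [0.3591, 0.0592, 0.3099]
ee_rot: [3.141, -0.0, 1.58]
wrist_force: [0.8, -0.5, 0.6]
width: 0.0472
```

Emit:
step_arm(
  increments="-4.5 1.5 0 0 0 0; -4.5 1.5 0 0 0 0; -4.5 1.5 0 0 0 0; -4.5 1.5 0 0 0 0; 0 0 0 0 0 0",
)

```text
time: 2.65
tool_pos: [0.4208, -0.123, 0.3075]
ee_rot: [-3.138, -0.0, 1.572]
wrist_force: [0.4, -0.1, -0.7]
width: 0.0472
```

Emit:
step_arm(
  increments="-4.4 1.1 0 0 0 0; -4.4 1.1 0 0 0 0; -4.4 1.1 0 0 0 0; 0 0 0 0 0 0; 0 0 0 0 0 0",
)

```text
time: 3.15
tool_pos: [0.4542, -0.2498, 0.309]
ee_rot: [-3.14, -0.002, 1.578]
wrist_force: [-0.3, -0.3, -0.5]
width: 0.0469
```

```bash
python3 - <<'E'
from h import *
o=get_obs();print(o["tool_pos"],o["ee_rot"],o["joint_positions"])
im=snapshot("wrist");np.save("w1.npy",np.r_[o["tool_pos"],o["ee_rot"]])
im=cv2.cvtColor(im,cv2.COLOR_RGB2BGR);cv2.imwrite("pics/w1.png",im)
C=cam("wrist",o["tool_pos"],o["ee_rot"])
v=im.copy()
for k in(-80,0,80):
    p=proj(C,R.from_euler("z",-1.563).apply([k/1e3,0,.008])+[.454,-.244,.1])[0];print(p);cv2.circle(v,tuple(int(x) for x in p),3,(0,0,255),1)
cv2.imwrite("pics/w1x.png",cv2.resize(v,(800,600),interpolation=cv2.INTER_CUBIC))
E
```

```text
[ 0.45415729 -0.24983332  0.30895462] [-3.14001536e+00 -2.04705483e-03  1.57799416e+00] [-6.12897306e-01  3.35226978e-02  1.15314229e+00  8.09063208e-04
  1.95740076e+00 -6.19792626e-01]
[257.45568737  94.76339072]
[257.48307154 159.26018911]
[257.50791257 217.76722002]
```

View pics/w1x.png

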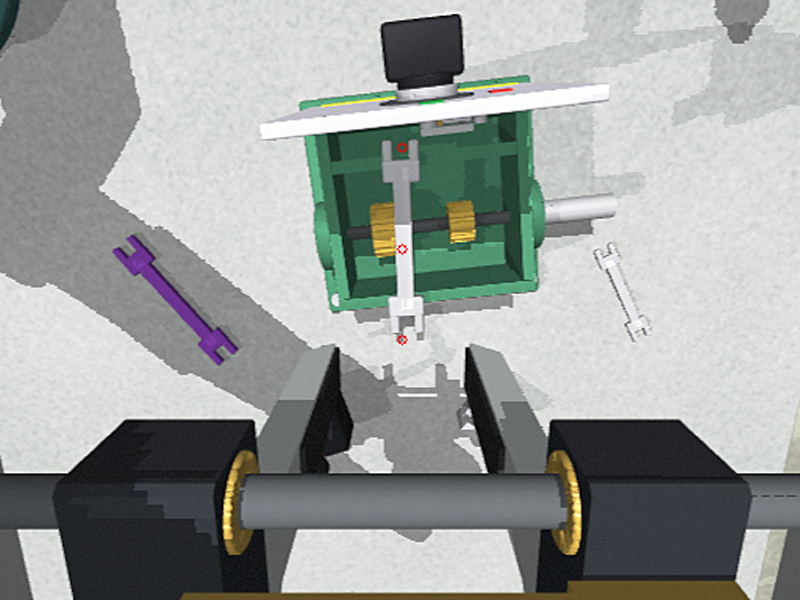

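The wrist view confirms the fit. The projected marks at (402,148), (402,249) and (402,340) sit on the spanner's tips and centre to within about 1-2 mm, so I'm going down.

Emit:
step_arm(
  increments="-0.2 0.1 4 0 0 -0.03; 0 0 4 0 0 0; 0 0 4 0 0 0; 0 0 3 0 0 0; 0 0 0 0 0 0",
)

```text
time: 3.7
tool_pos: [0.4527, -0.2484, 0.1554]
ee_rot: [-3.135, -0.006, 1.611]
wrist_force: [-0.6, 0.5, 0.2]
width: 0.0473
```

Emit:
step_arm(
  increments="0 0 2 0 0 0; 0 0 2 0 0 0; 0 0 1.6 0 0 0; 0 0 0.9 0 0 0; 0 0 0 0 0 0",
)

```text
time: 4.2
tool_pos: [0.4555, -0.2515, 0.0955]
ee_rot: [3.141, 0.0, 1.609]
wrist_force: [-0.7, 0.2, 0.2]
width: 0.0474
```

Emit:
step_arm(
  increments="0 0 0.1 0 0 0; 0 0 0 0 0 0; 0 0 0 0 0 0; 0 0 0 0 0 0; 0 0 0 0 0 0",
  claw=1,
)

```text
time: 4.7
tool_pos: [0.4554, -0.2524, 0.0941]
ee_rot: [3.141, 0.0, 1.608]
wrist_force: [-0.1, 0.0, -0.4]
width: 0.0104
```

Emit:
step_arm(
  increments="0 0 0 0 0 0; 0 0 -1 0 0 0; 0 0 -2 0 0 0; 0 0 -2 0 0 0; 0 0 0 0 0 0",
)

```text
time: 5.2
tool_pos: [0.4572, -0.2536, 0.1478]
ee_rot: [3.136, 0.004, 1.608]
wrist_force: [-0.4, -0.4, -0.2]
width: 0.0009
```

```bash
python3 - <<'E'
from h import *
o=get_obs();print(o["wrist_force"],o["width"],o["tool_pos"])
a=cv2.cvtColor(snapshot("side"),cv2.COLOR_RGB2BGR);w=cv2.cvtColor(snapshot("wrist"),cv2.COLOR_RGB2BGR)
a=cv2.resize(a[170:320,200:330],(400,460),interpolation=cv2.INTER_CUBIC)
w=cv2.resize(w[40:300,130:380],(400,460),interpolation=cv2.INTER_CUBIC)
cv2.imwrite("pics/m1.png",np.hstack([a,w]))
E
```

```text
[-0.42881199 -0.44521664 -0.24870694] 0.0008651662038560457 [ 0.45718015 -0.25356227  0.14782572]
```

View pics/m1.png

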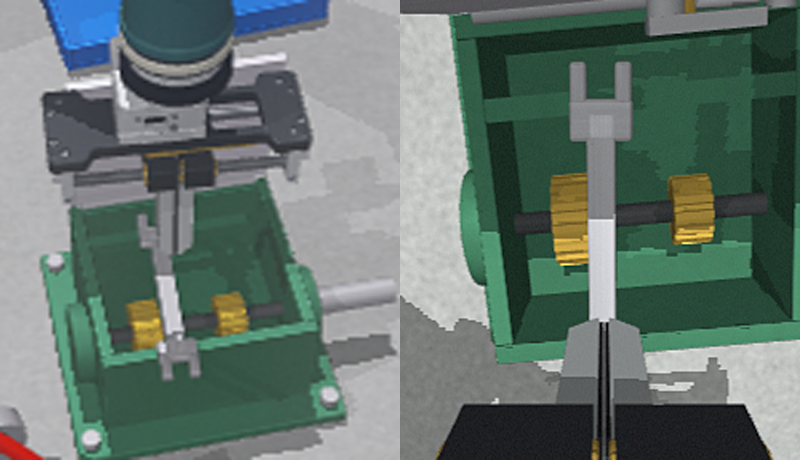

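The fingers closed on nothing, and the spanner still lies on the rim at the same place: shank at (600,200) in the right crop, in line with the fingers. The tips are tapered, so I'll grasp deeper.

Emit:
step_arm(
  increments="0 0 0 0 0 0; 0 0 0 0 0 0; 0 0 0 0 0 0; 0 0 0 0 0 0; 0 0 0 0 0 0",
  claw=0,
)

```text
time: 5.8
tool_pos: [0.4552, -0.2522, 0.1435]
ee_rot: [-3.141, -0.0, 1.608]
wrist_force: [0.3, -1.1, 0.8]
width: 0.0369
```

Emit:
step_arm(
  increments="0 0 2 0 0 0; 0 0 2 0 0 0; 0 0 1.7 0 0 0; 0 0 0.8 0 0 0; 0 0 0 0 0 0",
)

```text
time: 6.3
tool_pos: [0.4545, -0.2517, 0.0774]
ee_rot: [-3.139, -0.002, 1.608]
wrist_force: [-0.9, -0.7, 0.3]
width: 0.0469
```

Emit:
step_arm(
  increments="0 0 0 0 0 0; 0 0 0 0 0 0; 0 0 0 0 0 0; 0 0 0 0 0 0; 0 0 0 0 0 0",
  claw=1,
)

```text
time: 6.8
tool_pos: [0.4555, -0.2524, 0.0792]
ee_rot: [3.141, 0.0, 1.608]
wrist_force: [-0.9, 0.9, 0.2]
width: 0.0107
```

Emit:
step_arm(
  increments="0 0 0 0 0 0; 0 0 0 0 0 0; 0 0 0 0 0 0",
)

```text
time: 7.1
tool_pos: [0.4553, -0.2522, 0.0787]
ee_rot: [3.142, -0.0, 1.608]
wrist_force: [0.3, -0.6, 0.4]
width: 0.0005
```

```bash
python3 - <<'E'
from h import *
T,S=cam("top"),cam("side")
print(proj(S,[.4572,-.2536,.1478]), "seen",200+180*130/400,170+255*150/460)
o=get_obs();C=cam("wrist",o["tool_pos"],o["ee_rot"]);print(o["tool_pos"],proj(C,o["tool_pos"]),proj(S,o["tool_pos"]))
a=cv2.cvtColor(snapshot("side"),cv2.COLOR_RGB2BGR);w=cv2.cvtColor(snapshot("wrist"),cv2.COLOR_RGB2BGR)
p=proj(S,o["tool_pos"])[0];cv2.circle(a,(int(p[0]),int(p[1])),2,(0,0,255),1)
a=cv2.resize(a[170:320,200:330],(400,460),interpolation=cv2.INTER_CUBIC)
w=cv2.resize(w[0:288,130:380],(400,460),interpolation=cv2.INTER_CUBIC)
cv2.imwrite("pics/m2.png",np.hstack([a,w]))
E
```

```text
[[255.89899251 258.55717268]] seen 258.5 253.1521739130435
[ 0.45528216 -0.25224182  0.07873035] [[257.5134694  214.42393781]] [[254.6252005  275.42146282]]
```

View pics/m2.png

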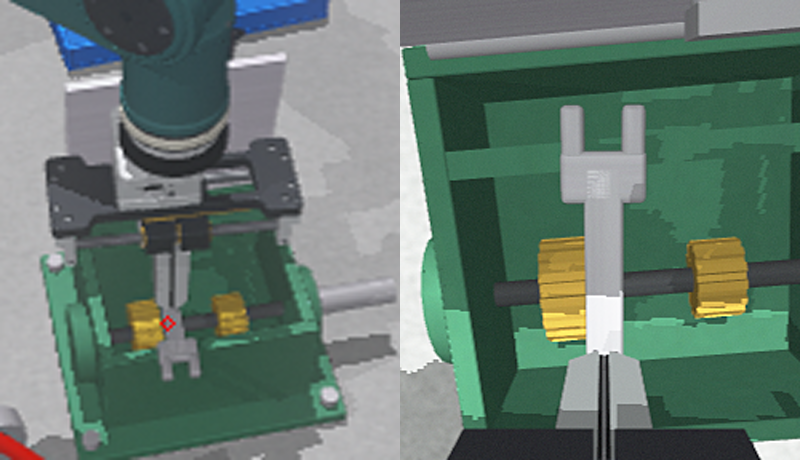

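```bash
python3 - <<'E'
from h import *
o=get_obs();C=cam("wrist",o["tool_pos"],o["ee_rot"]);Rt=R.from_euler("xyz",o["ee_rot"])
for d in(0,10,20,29,40,60):print(d,proj(C,o["tool_pos"]+Rt.apply([.008,0,-d/1e3])))
a=cv2.cvtColor(snapshot("side"),cv2.COLOR_RGB2BGR);w=cv2.cvtColor(snapshot("wrist"),cv2.COLOR_RGB2BGR)
a=cv2.resize(a[235:305,220:290],(400,400),interpolation=cv2.INTER_CUBIC)
w=cv2.resize(w[190:290,207:307],(400,400),interpolation=cv2.INTER_CUBIC)
cv2.imwrite("pics/m3.png",np.hstack([a,w]))
E
```

```text
0 [[257.51580198 203.4957156 ]]
10 [[257.5342426  207.96619625]]
20 [[257.5544115  212.85565886]]
29 [[257.57425087 217.66523062]]
40 [[257.60100657 224.15150179]]
60 [[257.65835037 238.05311636]]
```

View pics/m3.png

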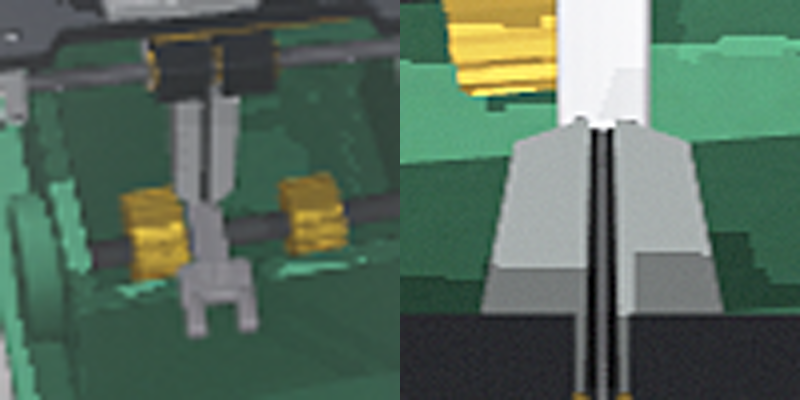

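The enlarged views show the closed fingers ending just above the shank: side crop (205,200), wrist crop rows 120-140. The real fingertips are therefore about 25-30 mm above the reported TCP. I'll open and go down in small steps, watching the force.

Emit:
step_arm(
  increments="0 0 0 0 0 0; 0 0 0 0 0 0; 0 0 0 0 0 0; 0 0 0 0 0 0; 0 0 0 0 0 0",
  claw=0,
)

```text
time: 7.8
tool_pos: [0.4553, -0.2523, 0.0788]
ee_rot: [3.142, -0.0, 1.608]
wrist_force: [-0.5, 0.5, -0.2]
width: 0.0375
```

Emit:
step_arm(
  increments="0 0 0.5 0 0 0; 0 0 0.5 0 0 0; 0 0 0 0 0 0",
)

```text
time: 8.1
tool_pos: [0.4546, -0.2518, 0.0674]
ee_rot: [-3.14, -0.002, 1.608]
wrist_force: [0.5, 0.0, -0.7]
width: 0.0469
```

Emit:
step_arm(
  increments="0 0 0.5 0 0 0; 0 0 0.3 0 0 0; 0 0 0 0 0 0",
)

```text
time: 8.4
tool_pos: [0.4549, -0.252, 0.06]
ee_rot: [-3.141, -0.001, 1.608]
wrist_force: [-0.2, -0.1, -0.7]
width: 0.0469
```

Emit:
step_arm(
  increments="0 0 0 0 0 0; 0 0 0 0 0 0; 0 0 0 0 0 0; 0 0 0 0 0 0; 0 0 0 0 0 0",
  claw=1,
)

```text
time: 8.9
tool_pos: [0.4554, -0.2523, 0.0609]
ee_rot: [3.141, 0.0, 1.608]
wrist_force: [0.4, 0.3, -0.5]
width: 0.0139
```

Emit:
step_arm(
  increments="0 0 0 0 0 0; 0 0 0 0 0 0; 0 0 0 0 0 0",
)

```text
time: 9.2
tool_pos: [0.4554, -0.2523, 0.0609]
ee_rot: [3.141, 0.0, 1.608]
wrist_force: [-0.5, -0.3, 0.4]
width: 0.0136
```

Emit:
step_arm(
  increments="0 0 -2 0 0 0; 0 0 -4 0 0 0; 0 0 -4.5 0 0 0; 0 0 -4.5 0 0 0; 0 0 -4.5 0 0 0",
)

```text
time: 9.7
tool_pos: [0.4548, -0.2521, 0.2568]
ee_rot: [-3.141, -0.001, 1.608]
wrist_force: [0.5, -0.4, -0.7]
width: 0.0136
```

Emit:
step_arm(
  increments="0 0 -4.5 0 0 0; 0 0 0 0 0 0; 0 0 0 0 0 0; 0 0 0 0 0 0",
)

```text
time: 10.1
tool_pos: [0.4546, -0.2518, 0.2981]
ee_rot: [-3.138, -0.003, 1.608]
wrist_force: [-0.5, 0.5, -2.9]
width: 0.0137
```

Emit:
step_arm(
  increments="4.65 0.74 0 0 0 0; 4.65 0.74 0 0 0 0; 4.65 0.74 0 0 0 0; 4.65 0.74 0 0 0 0; 4.65 0.74 0 0 0 0",
)

```text
time: 10.6
tool_pos: [0.4825, -0.0167, 0.2977]
ee_rot: [-3.136, -0.001, 1.607]
wrist_force: [1.1, 0.5, -0.8]
width: 0.0139
```

Emit:
step_arm(
  increments="4.65 0.74 0 0 0 0; 4.65 0.74 0 0 0 0; 4.65 0.74 0 0 0 0; 4.65 0.74 0 0 0 0; 4.65 0.74 0 0 0 0",
)

```text
time: 11.1
tool_pos: [0.5109, 0.2168, 0.2976]
ee_rot: [-3.136, 0.002, 1.608]
wrist_force: [0.3, -1.2, -0.8]
width: 0.0139
```

Emit:
step_arm(
  increments="0 0 0 0 0 0.14; 0 0 0 0 0 0.14; 0 0 0 0 0 0.14; 0 0 0 0 0 0.14; 0 0 0 0 0 0.14",
)

```text
time: 11.6
tool_pos: [0.511, 0.215, 0.2973]
ee_rot: [-3.138, 0.005, 0.902]
wrist_force: [0.5, 0.4, -2.5]
width: 0.0136
```

Emit:
step_arm(
  increments="0 0 0 0 0 0.14; 0 0 0 0 0 0.14; 0 0 0 0 0 0.14; 0 0 0 0 0 0.14; 0 0 0 0 0 0.14",
)

```text
time: 12.1
tool_pos: [0.511, 0.2148, 0.2973]
ee_rot: [3.141, 0.006, 0.202]
wrist_force: [0.5, 0.1, -2.7]
width: 0.0134
```

Emit:
step_arm(
  increments="0 0 0 0 0 0; 0 0 0 0 0 0; 0 0 0 0 0 0",
)

```text
time: 12.4
tool_pos: [0.5117, 0.215, 0.2996]
ee_rot: [3.142, 0.002, 0.21]
wrist_force: [0.0, -0.6, -1.8]
width: 0.0137
```

Emit:
step_arm(
  increments="0 0 4.5 0 0 0; 0 0 4.5 0 0 0; 0 0 4.5 0 0 0; 0 0 4.5 0 0 0; 0 0 4.5 0 0 0",
)

```text
time: 12.9
tool_pos: [0.5116, 0.2151, 0.0739]
ee_rot: [-3.141, -0.0, 0.209]
wrist_force: [1.9, 0.0, -2.4]
width: 0.0135
```

Emit:
step_arm(
  increments="0 0 2 0 0 0; 0 0 2 0 0 0; 0 0 0 0 0 0; 0 0 0 0 0 0; 0 0 0 0 0 0",
)

```text
time: 13.4
tool_pos: [0.5133, 0.2156, 0.0376]
ee_rot: [-3.141, -0.003, 0.208]
wrist_force: [-0.4, 0.6, -1.7]
width: 0.014
```

```bash
python3 - <<'E'
from h import *
o=get_obs();print(o["tool_pos"],o["wrist_force"])
S=cam("side");print(proj(S,o["tool_pos"]),proj(S,o["tool_pos"]+[0,0,.03]))
a=cv2.cvtColor(snapshot("side"),cv2.COLOR_RGB2BGR);w=cv2.cvtColor(snapshot("wrist"),cv2.COLOR_RGB2BGR)
a=cv2.resize(a[110:210,190:320],(520,400),interpolation=cv2.INTER_CUBIC)
w=cv2.resize(w[0:300,150:360],(280,400),interpolation=cv2.INTER_AREA)
cv2.imwrite("pics/t1.png",np.hstack([a,w]))
E
```

```text
[0.51328914 0.21557744 0.03759809] [-0.37295776  0.64253413 -1.6638595 ]
[[258.37379563 160.45088692]] [[258.55538019 153.26701833]]
```

View pics/t1.png

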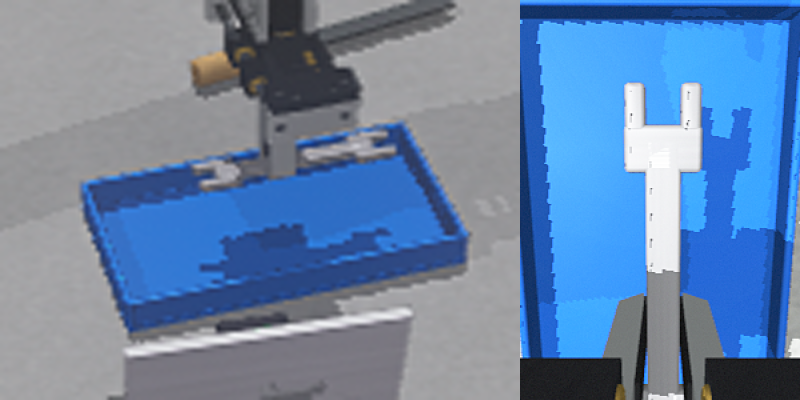

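The spanner is held level, 39 mm above the reported TCP. The side view's fingertip row of about 153.7 confirms the tips are about 30 mm above the TCP.

Emit:
step_arm(
  increments="0 0 2 0 0 0; 0 0 1.5 0 0 0; 0 0 1 0 0 0; 0 0 0.8 0 0 0; 0 0 0 0 0 0",
)

```text
time: 14.0
tool_pos: [0.5109, 0.2148, -0.0187]
ee_rot: [3.141, 0.003, 0.208]
wrist_force: [-1.0, -0.0, -1.6]
width: 0.0136
```

Emit:
step_arm(
  increments="0 0 0.3 0 0 0; 0 0 0.2 0 0 0; 0 0 0 0 0 0; 0 0 0 0 0 0",
)

```text
time: 14.4
tool_pos: [0.5123, 0.2152, -0.0218]
ee_rot: [-3.141, -0.001, 0.208]
wrist_force: [0.2, 0.3, -1.4]
width: 0.0133
```

Emit:
step_arm(
  increments="0 0 0.2 0 0 0; 0 0 0 0 0 0; 0 0 0 0 0 0",
)

```text
time: 14.7
tool_pos: [0.512, 0.2152, -0.0242]
ee_rot: [-3.142, 0.0, 0.208]
wrist_force: [0.3, 0.1, -2.0]
width: 0.0138
```

Emit:
step_arm(
  increments="0 0 0.2 0 0 0; 0 0 0 0 0 0; 0 0 0 0 0 0",
)

```text
time: 15.0
tool_pos: [0.5119, 0.2151, -0.0264]
ee_rot: [-3.142, 0.0, 0.208]
wrist_force: [0.9, 0.2, -1.7]
width: 0.0137
```

Emit:
step_arm(
  increments="0 0 0.2 0 0 0; 0 0 0 0 0 0; 0 0 0 0 0 0",
)

```text
time: 15.3
tool_pos: [0.512, 0.2151, -0.0284]
ee_rot: [-3.142, 0.0, 0.208]
wrist_force: [-0.0, 0.4, -1.5]
width: 0.0133
```

Emit:
step_arm(
  increments="0 0 0.2 0 0 0; 0 0 0 0 0 0; 0 0 0 0 0 0",
)

```text
time: 15.6
tool_pos: [0.512, 0.2152, -0.0303]
ee_rot: [-3.142, 0.0, 0.208]
wrist_force: [0.2, -0.1, -1.7]
width: 0.0135
```

Emit:
step_arm(
  increments="0 0 0.2 0 0 0; 0 0 0 0 0 0; 0 0 0 0 0 0",
)

```text
time: 15.9
tool_pos: [0.5121, 0.2152, -0.0305]
ee_rot: [3.142, -0.0, 0.208]
wrist_force: [-3.1, -1.6, 5.6]
width: 0.0132
```

Emit:
step_arm(
  increments="0 0 0.1 0 0 0; 0 0 0 0 0 0; 0 0 0 0 0 0",
)

```text
time: 16.2
tool_pos: [0.5122, 0.2152, -0.0305]
ee_rot: [3.141, -0.001, 0.208]
wrist_force: [-5.1, -0.6, 10.2]
width: 0.0137
```

Emit:
step_arm(
  increments="0 0 -0.3 0 0 0; 0 0 0 0 0 0; 0 0 0 0 0 0; 0 0 0 0 0 0; 0 0 0 0 0 0",
  claw=0,
)

```text
time: 16.7
tool_pos: [0.5121, 0.2153, -0.0304]
ee_rot: [-3.141, 0.0, 0.208]
wrist_force: [-0.6, 0.5, 0.4]
width: 0.0465
```

Emit:
step_arm(
  increments="0 0 0 0 0 0; 0 0 0 0 0 0; 0 0 -2 0 0 0; 0 0 -3 0 0 0; 0 0 -4 0 0 0",
)

```text
time: 17.2
tool_pos: [0.51, 0.2144, 0.0582]
ee_rot: [3.141, 0.006, 0.208]
wrist_force: [0.4, 0.1, -0.3]
width: 0.0467
```

Emit:
step_arm(
  increments="0 0 -4.5 0 0 0; 0 0 -4.5 0 0 0; 0 0 -4.5 0 0 0; 0 0 -4.5 0 0 0; 0 0 0 0 0 0",
  claw=1,
)

```text
time: 17.7
tool_pos: [0.5151, 0.216, 0.2483]
ee_rot: [-3.14, -0.015, 0.208]
wrist_force: [-0.2, 0.6, 0.9]
width: 0.0103
```

```bash
python3 - <<'E'
from h import *
o=get_obs();print(o["tool_pos"],o["wrist_force"],o["width"],o["joint_positions"])
a=cv2.cvtColor(snapshot("side"),cv2.COLOR_RGB2BGR);w=cv2.cvtColor(snapshot("wrist"),cv2.COLOR_RGB2BGR)
a=cv2.resize(a[110:210,190:320],(520,400),interpolation=cv2.INTER_CUBIC)
w=cv2.resize(w[0:300,150:360],(280,400),interpolation=cv2.INTER_AREA)
cv2.imwrite("pics/t2.png",np.hstack([a,w]))
E
```

```text
[0.51513648 0.21599247 0.24832955] [-0.21457966  0.55424881  0.89202323] 0.0103380876267887 [ 2.95593899e-01  9.21277613e-02  1.21129335e+00 -1.03384435e-04
  1.82325610e+00  1.65866280e+00]
```

View pics/t2.png

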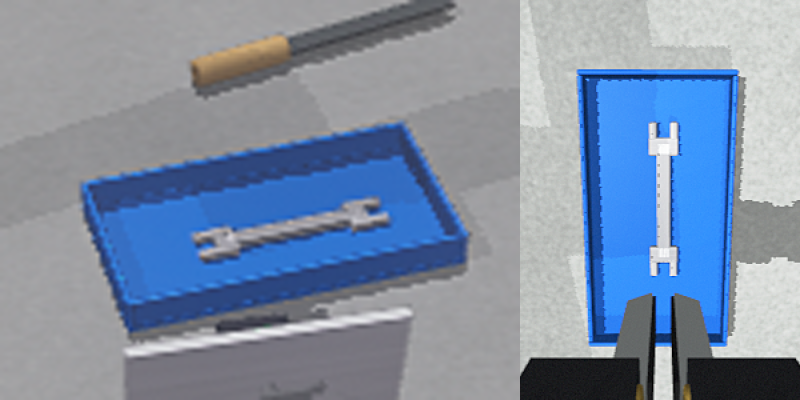

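The spanner lies flat, centred in the tray, let go. Next is the cover: I'll push its outer face near the free edge with shut fingers, at gear x = +50 mm, clear of the fastener.

Emit:
step_arm(
  increments="0 0 0 0 0 0.091; -0.56 4.6 0 0 0 0; -0.56 4.6 0 0 0 0; -0.56 4.6 0 0 0 0; -0.56 4.6 0 0 0 0",
)

```text
time: 18.3
tool_pos: [0.5098, 0.0283, 0.2368]
ee_rot: [-3.141, 0.005, 0.117]
wrist_force: [0.2, 0.1, 0.5]
width: 0.0005
```

Emit:
step_arm(
  increments="-0.56 4.6 0 0 0 0; -0.56 4.6 1.5 0 0 0; -0.56 4.6 3.3 0 0 0; 0 0 0 0 0 0; 0 0 0 0 0 0",
)

```text
time: 18.8
tool_pos: [0.5089, -0.1037, 0.1924]
ee_rot: [-3.138, 0.006, 0.115]
wrist_force: [0.5, 0.4, 1.3]
width: 0.0001
```

Emit:
step_arm(
  increments="0 1.5 -1 0 0 0; 0 1.8 -0.5 0 0 0; 0 0 0 0 0 0",
)

```text
time: 19.1
tool_pos: [0.5152, -0.1362, 0.2116]
ee_rot: [3.141, -0.001, 0.117]
wrist_force: [0.4, 0.3, 0.9]
width: 0.0003
```

Emit:
step_arm(
  increments="0 1.5 0.3 0 0 0; 0 1.5 0.4 0 0 0; 0 1.4 0.6 0 0 0; 0 1.35 0.6 0 0 0; 0 0 0 0 0 0",
)

```text
time: 19.6
tool_pos: [0.5201, -0.1954, 0.1892]
ee_rot: [-3.141, 0.004, 0.114]
wrist_force: [0.0, 0.8, -0.2]
width: 0.0003
```

Emit:
step_arm(
  increments="0 1.25 0.8 0 0 0; 0 1.2 0.9 0 0 0; 0 1 1.1 0 0 0; 0 1 1.1 0 0 0; 0 0 0 0 0 0",
)

```text
time: 20.1
tool_pos: [0.5251, -0.2387, 0.1496]
ee_rot: [-3.139, 0.004, 0.115]
wrist_force: [0.5, -0.1, -0.1]
width: 0.0005
```

```bash
python3 - <<'E'
from h import *
o=get_obs();print(o["tool_pos"],o["wrist_force"])
a=cv2.cvtColor(snapshot("side"),cv2.COLOR_RGB2BGR);w=cv2.cvtColor(snapshot("top"),cv2.COLOR_RGB2BGR)
a=cv2.resize(a[140:320,200:340],(400,514),interpolation=cv2.INTER_CUBIC)
w=cv2.resize(w[130:265,285:390],(400,514),interpolation=cv2.INTER_CUBIC)
cv2.imwrite("pics/l1.png",np.hstack([a,w]))
E
```

```text
[ 0.52507688 -0.23871805  0.14960521] [ 0.47951911 -0.08729492 -0.13863783]
```

View pics/l1.png

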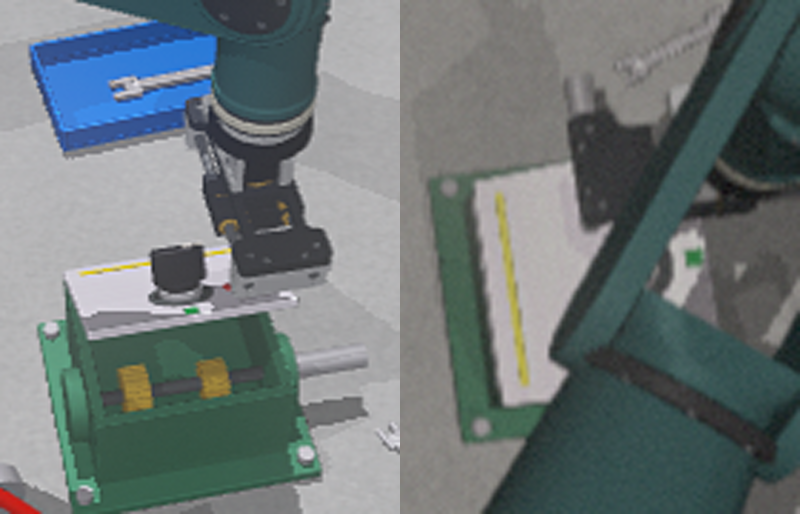

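The cover follows the fingers; it is now half shut, with its free edge at (90,335)-(295,298) in the side crop. I'm continuing along the arc.

Emit:
step_arm(
  increments="0 0.8 1.3 0 0 0; 0 0.7 1.3 0 0 0; 0 0.5 1.4 0 0 0; 0 0.4 1.4 0 0 0; 0 0 0 0 0 0",
)

```text
time: 20.7
tool_pos: [0.5271, -0.2609, 0.0947]
ee_rot: [-3.137, 0.006, 0.116]
wrist_force: [-0.0, 0.7, 0.4]
width: 0.0003
```

Emit:
step_arm(
  increments="0 0.2 1 0 0 0; 0 0 0.6 0 0 0; 0 0 0 0 0 0",
)

```text
time: 21.0
tool_pos: [0.5288, -0.263, 0.0815]
ee_rot: [-3.14, 0.002, 0.117]
wrist_force: [-0.6, 0.4, -0.2]
width: 0.0005
```

Emit:
step_arm(
  increments="0 0 0.4 0 0 0; 0 0 0.3 0 0 0; 0 0 0 0 0 0",
)

```text
time: 21.3
tool_pos: [0.5294, -0.2634, 0.0755]
ee_rot: [-3.141, 0.0, 0.117]
wrist_force: [0.1, -0.1, 0.4]
width: 0.0008
```

Emit:
step_arm(
  increments="0 0 0.2 0 0 0; 0 0 0 0 0 0; 0 0 0 0 0 0",
)

```text
time: 21.6
tool_pos: [0.5295, -0.2634, 0.0738]
ee_rot: [-3.141, -0.0, 0.117]
wrist_force: [-0.2, 0.2, -0.4]
width: 0.0003
```

Emit:
step_arm(
  increments="0 0 0.2 0 0 0; 0 0 0 0 0 0; 0 0 0 0 0 0",
)

```text
time: 21.9
tool_pos: [0.5297, -0.2636, 0.0726]
ee_rot: [3.141, -0.001, 0.117]
wrist_force: [-1.1, -0.0, 4.6]
width: 0.0005
```

Emit:
step_arm(
  increments="0 0 0.2 0 0 0; 0 0 0 0 0 0; 0 0 0 0 0 0",
)

```text
time: 22.2
tool_pos: [0.5298, -0.2637, 0.0725]
ee_rot: [3.14, -0.002, 0.117]
wrist_force: [-2.4, 1.3, 10.3]
width: 0.0002
```

Emit:
step_arm(
  increments="0 0 -3 0 0 0; 0 0 -4 0 0 0; 0 0 -4 0 0 0; -2.4 -1.1 -2 0 0 0; -2.4 -1.1 0 0 0 0",
)

```text
time: 22.7
tool_pos: [0.4807, -0.2483, 0.2036]
ee_rot: [3.137, -0.006, 0.117]
wrist_force: [1.1, 1.3, 0.2]
width: 0.0006
```

Emit:
step_arm(
  increments="0 0 0 0 0 0; 0 0 0 0 0 0; 0 0 0 0 0 0; 0 0 0 0 0 0",
  claw=0,
)

```text
time: 23.1
tool_pos: [0.4796, -0.2473, 0.1986]
ee_rot: [-3.14, 0.001, 0.117]
wrist_force: [0.2, 0.2, 0.9]
width: 0.0292
```

```bash
python3 - <<'E'
from h import *
o=get_obs();print(o["tool_pos"],o["ee_rot"],o["joint_positions"])
C=cam("wrist",o["tool_pos"],o["ee_rot"])
w=cv2.cvtColor(snapshot("wrist"),cv2.COLOR_RGB2BGR)
g=lambda p:R.from_euler("z",.117).apply(np.array(p)/1e3)+[.476,-.2128,0]
for p in((0,-35,149),(22,-35,149),(-22,-35,149),(85,-85,108),(-85,-85,108),(85,80,108),(-85,80,108)):
    u=proj(C,g(p))[0];print(p,u);cv2.circle(w,tuple(int(round(x)) for x in u),3,(0,0,255),1)
cv2.imwrite("pics/g1.png",cv2.resize(w,(800,600),interpolation=cv2.INTER_CUBIC))
E
```

```text
[ 0.47963423 -0.24731406  0.19859097] [-3.14036027e+00  1.12596402e-03  1.17036085e-01] [-5.81309704e-01  6.17262590e-02  1.34128433e+00  2.23146373e-04
  1.74023681e+00  8.72488679e-01]
(0, -35, 149) [257.5652906  194.14345762]
(22, -35, 149) [257.57269598 168.58847765]
(-22, -35, 149) [257.55818594 218.66071416]
(85, -85, 108) [313.12700304  90.92619097]
(-85, -85, 108) [305.8096519 262.4675001]
(85, 80, 108) [129.93195448  90.96601139]
(-85, 80, 108) [146.57840463 262.3828975 ]
```

View pics/g1.png

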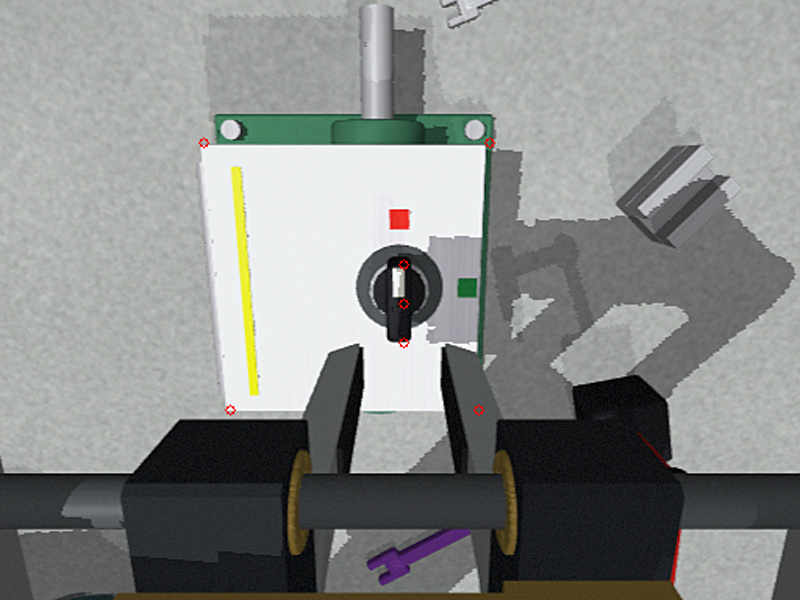

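The cover is shut, with its edges on the projected corners. The bar spans rows 257-342 at column 399, white end at the red mark. The projection is about 2 mm off (403 vs 399), so I'm correcting by that and going down on the bar.

Emit:
step_arm(
  increments="0.15 -0.2 3 0 0 0; 0 0 3 0 0 0; 0 0 2.5 0 0 0; 0 0 1.5 0 0 0; 0 0 0 0 0 0",
)

```text
time: 23.65
tool_pos: [0.4791, -0.2441, 0.0967]
ee_rot: [-3.138, 0.004, 0.117]
wrist_force: [-0.4, 0.8, 0.3]
width: 0.0467
```

Emit:
step_arm(
  increments="0 0 0.7 0 0 0; 0 0 0.4 0 0 0; 0 0 0 0 0 0; 0 0 0 0 0 0",
)

```text
time: 24.05
tool_pos: [0.4809, -0.2454, 0.0896]
ee_rot: [3.141, -0.001, 0.117]
wrist_force: [-0.3, -0.0, 0.1]
width: 0.0471
```

Emit:
step_arm(
  increments="0 0 0 0 0 0; 0 0 0 0 0 0; 0 0 0 0 0 0; 0 0 0 0 0 0; 0 0 0 0 0 0",
  claw=1,
)

```text
time: 24.55
tool_pos: [0.4805, -0.2452, 0.0888]
ee_rot: [3.141, -0.0, 0.117]
wrist_force: [0.0, -0.6, 1.0]
width: 0.0138
```

Emit:
step_arm(
  increments="0 0 0 0 0 0; 0 0 0 0 0 0",
)

```text
time: 24.75
tool_pos: [0.4805, -0.2453, 0.0889]
ee_rot: [3.141, -0.0, 0.117]
wrist_force: [0.0, -0.7, 0.5]
width: 0.0138
```

Emit:
step_arm(
  increments="0 0 0.02 0 0 0.14; 0 0 0.02 0 0 0.14; 0 0 0.03 0 0 0.14; 0 0 0.03 0 0 0.14; 0 0 0 0 0 0",
)

```text
time: 25.25
tool_pos: [0.4804, -0.2459, 0.0875]
ee_rot: [3.14, -0.0, -0.443]
wrist_force: [0.8, -3.2, -0.7]
width: 0.0138
```

Emit:
step_arm(
  increments="0 0 0.05 0 0 0.14; 0 0 0.05 0 0 0.14; 0 0 0.05 0 0 0.14; 0 0 0.05 0 0 0.14; 0 0 0 0 0 0",
)

```text
time: 25.75
tool_pos: [0.48, -0.2464, 0.086]
ee_rot: [3.14, -0.001, -1.001]
wrist_force: [-1.3, -4.2, 0.1]
width: 0.014
```

Emit:
step_arm(
  increments="0 0 0.05 0 0 0.14; 0 0 0.05 0 0 0.14; 0 0 0 0 0 0.1; 0 0 0 0 0 0; 0 0 0 0 0 0",
)

```text
time: 26.25
tool_pos: [0.4796, -0.2465, 0.085]
ee_rot: [3.14, -0.002, -1.378]
wrist_force: [-3.2, -5.0, -0.0]
width: 0.0135
```

Emit:
step_arm(
  increments="0 0 0 0 0 0.05; 0 0 0 0 0 0; 0 0 0 0 0 0",
)

```text
time: 26.55
tool_pos: [0.4795, -0.2465, 0.0849]
ee_rot: [3.139, -0.002, -1.428]
wrist_force: [-2.5, -4.2, -0.4]
width: 0.0135
```

Emit:
step_arm(
  increments="0 0 0 0 0 0; 0 0 0 0 0 0; 0 0 0 0 0 0; 0 0 0 0 0 0; 0 0 0 0 0 0",
  claw=0,
)

```text
time: 27.05
tool_pos: [0.4806, -0.2448, 0.0847]
ee_rot: [-3.141, 0.0, -1.432]
wrist_force: [0.1, 0.0, -1.1]
width: 0.0462
```

Emit:
step_arm(
  increments="0 0 -2 0 0 0; 0 0 -3 0 0 0; 0 0 -4 0 0 0; 0 0 -4 0 0 0; 0 0 0 0 0 0",
)

```text
time: 27.55
tool_pos: [0.4833, -0.2467, 0.2223]
ee_rot: [-3.131, -0.008, -1.433]
wrist_force: [0.3, -0.5, 0.3]
width: 0.0471
```

Emit:
step_arm(
  increments="0 0 0 0 0 -0.1; 0 0 0 0 0 0; 0 0 0 0 0 0",
)

```text
time: 27.85
tool_pos: [0.4801, -0.2448, 0.2137]
ee_rot: [3.141, 0.001, -1.335]
wrist_force: [-0.5, 0.1, -0.1]
width: 0.047
```

```bash
python3 - <<'E'
from h import *
o=get_obs();print(o["tool_pos"],o["wrist_force"])
w=cv2.cvtColor(snapshot("wrist"),cv2.COLOR_RGB2BGR);a=cv2.cvtColor(snapshot("side"),cv2.COLOR_RGB2BGR)
w=cv2.resize(w,(420,315),interpolation=cv2.INTER_AREA)
a=cv2.resize(a[100:330,190:330],(370,600),interpolation=cv2.INTER_CUBIC)
c=cv2.imread
out=np.zeros((600,790,3),np.uint8);out[:315,:420]=w;out[:,420:]=a
t=cv2.cvtColor(snapshot("top"),cv2.COLOR_RGB2BGR)[130:250,140:360];t=cv2.resize(t,(420,230));out[340:570,:420]=t
cv2.imwrite("pics/f.png",out)
E
```

```text
[ 0.48011595 -0.244811    0.21373854] [-0.52859294  0.05434653 -0.05838927]
```

View pics/f.png

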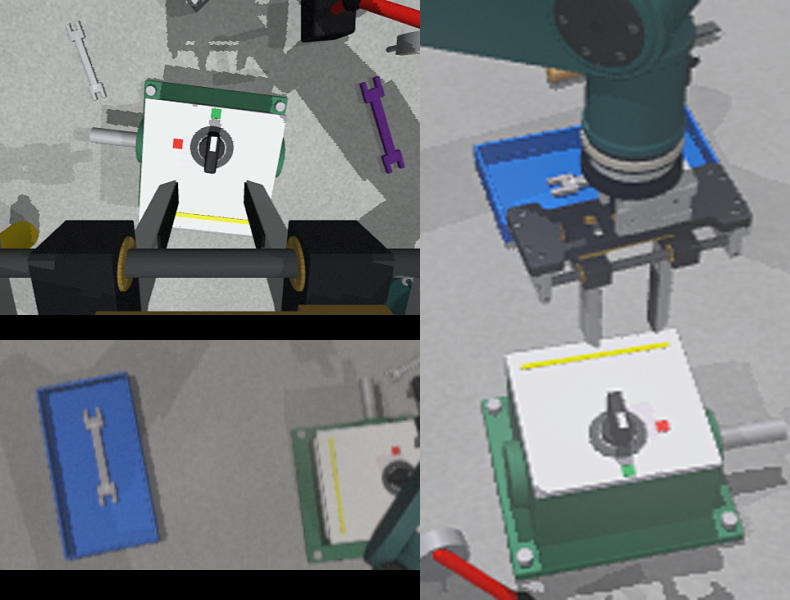

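```bash
python3 -c "
from bench import *
print(get_obs()['wrist_force']);print(close_job())"
```

```text
[-0.1593594   0.75143491 -0.21315235]
the job is handed in; nothing more can be done
None
```

The job is done and handed in at about 28 s of the 72 s limit. The spanner lies in the blue tray, the cover is shut, and the fastener is turned to its locked position.

- **Spanner:** I moved it from the hatch to the tray and let it go. The last pictures show it flat and near the centre of the tray. The first two grasps closed on nothing because the fingertips end about 35 mm above the reported tool point. I worked that out from the pictures and the contact with the tray floor, and the third, deeper grasp held.
- **Cover:** I pushed it shut and pressed it down. The fingers met it at 108 mm on the corrected height, which is the shut height given, with about 10 N. The last pictures show it flat on the rim.
- **Fastener:** I gripped the bar and turned it clockwise by about 1.55 rad, then released it. The last picture shows the white end at the green mark. I could only judge its angle by eye, and the bar appeared within about 0.03 rad of square. There was no reading of the joint itself.
- **Other checks:** The gripper was raised clear of everything with wrist force near zero at hand-in. The arm never came close to the bystanders by my positions. I saw nothing displaced, but did not measure them again. One disagreement remained: my fitted position for the gear unit was about 2 mm off in the close wrist view, so I corrected for it before gripping the fastener.

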